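Slide a battery pack under the contact flap of a test cradle

ROBOT

A 7-joint arm with a two-finger parallel gripper is mounted at the origin on the work surface. World frame = base frame: x ahead of the robot, y to its left, z up, the work surface at z = 0. Lengths are in m, angles in rad, forces in N, time in s.
With the tool pointing down it reaches from about 0.4 to 0.85 m from the base axis. Payload 10.4 kg.
Tool frame: the origin (TCP) lies between the finger pads; the fingertips stand tcp_to_tips ahead of it and the grasp point (between the pads) lies 8 mm behind it (tcp_to_tips is the distance from the TCP to the fingertips, in m); z points along the fingers, y is the line along which they close (so a half turn about z gives the same grasp; the last joint's range is limited). The gripper opens to 85 mm and grips with 20 to 120 N. Pads are 22 mm wide; open, the fingers measure 114 mm over their backs; the gripper's body (76 mm by 85 mm) begins 54 mm behind the grasp point. The pads swing forward as they close: fully open they stand 13 mm farther back than shut.
Start: joints at [1.18, 0.332, -0.065, 1.46, 0.022, 1.35, -0.088], TCP at [0.225, -0.583, 0.242] pointing down, gripper open.
Joint ranges: [-2.6, 2.6], [-0.5, 2.12], [-1.47, 1.34], [0.16, 2.42], [-1.27, 4.41], [0.06, 2.06], [-2.6, 2.6]. Speed limits (rad/s): [2.22, 2.22, 2.79, 2.79, 3.14, 3.14, 3.14].

INTERFACE

Orientations are given as a unit quaternion [x, y, z, w].
In Python, from workcell import * gives the robot as it stands.
- The arm moves only by the tool apply_moves, never from a script. Its argument "rows" is a list of rows, each an object of numbers: "x", "y", "z": the shift along the tool's x, y, z in mm; "ax", "ay", "az": the turn, a rotation vector about the tool's x, y, z in degrees; "gripper": the closure, from 0 (fully open) to 1 (shut). A call has 1 to 5 rows; each row shifts and turns the commanded pose from where the row before left it, along the tool's axes as they then stand; what a row does not reach is not made up. A row lasts 1/12 s, in which the tool goes at most 41.7 mm and 7.16 degrees, less where a joint would pass 70% of its speed; a pose out of reach is approached as far as the arm can. A call with a gripper value outside its range is refused whole. The fingers move at their own pace and stop on an object; "newtons" is the grip in N (left out, the last holds). Time passes only in rows, so rows that do not move let the fingers close. It gives the time, the measured TCP pose, the force, the opening and the grip force at its end, in the units of the state.
- get_obs(): the state, without advancing time (a new reading comes with each control period).
- camera(name): name is "scene" or "top" or "wrist"; returns a dict with "color" (400x640x3 uint8, red, green, blue), "fov_y" (degrees; the focal length in pixels is half the picture's height over the tangent of half this angle, whatever the lens; pixels are square), "cx", "cy" (the principal point, pixels), "rvec" (rotation vector, rad) and "tvec" (3), from world to camera coordinates, as OpenCV has them. Camera axes: x right, y down, z forward; pixel columns grow to the right and rows downward; lengths in m; the calibration is good to about 2 mm. The wrist camera is an equidistant fisheye: a pixel r from the principal point sees the ray r / f radians off the axis. A picture is of the moment at which its call begins. There is no depth.
- hand_in(): hands the job in; it is judged then, once.
The state is a dict: "clock": time; "joint_pos": joint angles; "joint_velocities": joint speeds; "tau": joint torques, N m; "position": TCP position; "ee_rot": TCP orientation; "ft_force": force on the tool from outside, world axes, zero at the start; "torque": the same for the moment, N m; "grip_width": opening from 0.0 (shut) to 1.0 (fully open); "grasp_force": force on a finger pad.
Only numpy, scipy, OpenCV 4.12 (cv2) and the standard library are available. Lean on these libraries where they do the work, as an engineer would, in place of code of your own. Each camera call takes 0.05 s, during which the arm holds its last target. There are 200 camera calls.

TASK

Load the battery pack that lies in the track of the test cradle. With one fingertip press the orange-topped bar down to hold the spring-closed contact flap open, and with the other fingertip push the pack along the track, under the raised flap, until it is fully home against the end stop; keep the flap's pins off the pack until it is home, then let go of the bar so that the pins close on the pack's contacts. The pack is only pushed, never picked up, and the spare pack, screwdriver and jar stay where they are.

Things in the scene. Friction and masses are not known exactly. Their poses are not given: they have to be found in the camera images.
- cradle: Battery test cradle, grey base 190 x 78 x 18 mm fixed on a 3 mm blue mat (y = -44 to +34 mm). Origin: underside, mid-length, on the track's centre line. x runs along the track from its open loading end to the end stop, y to the left of that. Track floor: z = 18 mm. Guide rails 8 mm high, inner faces at y = +-21.5 mm, x = -80 to +70 mm, flared at the mouth.
- end_stop (a point): Middle of the end stop's face at track-floor height (cradle x = +70, y = 0 mm), axes as the cradle's. The stop block rises 20 mm above the track floor. The pack is home when its front face is here, its origin then at cradle x = +45 mm.
- hinge (a point): Point on the flap's hinge line (cradle x = 0, y = -36, z = 44 mm), axes as the cradle's; the line runs along x, between posts 50 mm high at x = -55 and +78 mm. On its +y side the flap's aluminium plate reaches over the track to y = +18 mm at x = +36 to +68 mm, four brass pins beneath it at x = +52 mm. On its -y side is the press bar.
- flap (a joint): Flap angle, rad, about the hinge line. 0 = shut, nothing under it (pin tips 11 mm above the track floor, in the pack's way); about 0.30 = pins resting on a loaded pack; above 0.35 the pins clear the pack; 0.75 = fully open stop. A spring shuts it; pressing the bar takes about 2 N at first, 6 N fully down. The flap does not move along x.
- press_bar (a point): Middle of the bar's top, 40 mm out from the hinge line; turns with the flap. Aluminium bar with orange strip, 124 mm along x (cradle x = -88 to +36), 6 to 48 mm out, 3 mm thick, only the mat under its outer 40 mm. Slopes 0.10 rad up outwards at joint 0, 0.50 rad down at joint 0.60, where this point is 8 mm above the track floor. Press it anywhere; fingertips slide along it.
- pack: The battery pack to load: black, green label, four brass contacts on top near its front, 50 x 40 x 22 mm (x, y, z), about 110 g, lying loose on the track floor between the rails, short of the flap. Origin: centre of its underside; +x points to its front, towards the end stop.
- pack_rear (a point): Centre of the pack's rear (-x) face, 11 mm above the track floor, where it is pushed.
- spare_pack: Another pack of the same size with a red label, lying on the mat left of the cradle; origin at the centre of its underside. Leave alone.
- screwdriver: Screwdriver 150 mm long lying on the mat right of the cradle, along its own x. Leave alone.
- flux_jar: Small jar, 42 mm across, 45 mm high, standing on the mat beyond the cradle; origin at the centre of its underside. Leave alone.
There are look-alikes about, which are no part of the job. Leave any purple or white look-alike of the pack alone.

How it is judged:
By the outcome, as a careful person would: the job done as asked, in the order asked, and still so for the second after the job is handed in, with the robot touching nothing.
It also fails if it takes over 40 s, if anything falls off the work surface, if the arm or the gripper's body presses on something with over 40 N, if the wrist force passes 120 N, or if a joint passes its speed limit or range.

## Working session

There is one attempt and no reset: what is moved stays moved. The work goes in short steps, Python scripts to look and compute and a tool call to move; the robot and the scene stay as the last step left them, time stands still between calls to the robot, and variables do not carry over. Pictures are saved under pics/ and viewed, at most 10 in all, crops included, and the job is handed in when it is done.

Besides the shell and the picture viewer there is one more tool, called as name(argument=value, ...) on one line, values as JSON. apply_moves: Moves the arm, as the interface text tells. Its arguments: {"type":"object","properties":{"rows":{"type":"array","items":{"type":"object","properties":{"x":{"type":"number"},"y":{"type":"number"},"z":{"type":"number"},"ax":{"type":"number"},"ay":{"type":"number"},"az":{"type":"number"},"gripper":{"type":"number"}}}},"newtons":{"type":"number"}},"required":["rows"]}

```bash
ls; mkdir -p pics; python3 - <<'E'
from workcell import *
import cv2,numpy as np
o=get_obs();print({k:np.round(v,3) for k,v in o.items()})
try: print(tcp_to_tips)
except Exception as e: print(e)
for n in("scene","top"):
    c=camera(n);cv2.imwrite(f"pics/{n}1.png",c["color"][:,:,::-1]);print(n,{k:v for k,v in c.items() if k!="color"})
E
```

```text
pics
{'clock': np.float64(0.0), 'joint_pos': array([ 1.18 ,  0.333, -0.065,  1.461,  0.022,  1.35 , -0.088]), 'joint_velocities': array([ 0.002,  0.001, -0.001, -0.   ,  0.001,  0.001, -0.002]), 'tau': array([-1.0000e-03, -6.2546e+01,  4.8000e-02, -3.9161e+01,  1.6000e-02,
        1.0000e-02,  0.0000e+00]), 'position': array([ 0.225, -0.583,  0.242]), 'ee_rot': array([ 0.983,  0.183, -0.   , -0.001]), 'ft_force': array([ 0.128, -0.376,  0.777]), 'torque': array([ 0.031, -0.053,  0.033]), 'grasp_force': np.float64(0.0), 'grip_width': np.float64(1.0)}
0.011
scene {'fov_y': 48.102518923158584, 'cx': 324.0647056034659, 'cy': 199.03520208124584, 'rvec': array([ 1.49838162,  2.07857073, -0.87257486]), 'tvec': array([ 0.16348446, -0.33117071,  1.28821512])}
top {'fov_y': 44.21477274483883, 'cx': 333.69746273768925, 'cy': 191.98187366518903, 'rvec': array([ 2.20210473, -2.20784556,  0.08657126]), 'tvec': array([0.00132243, 0.57082412, 0.81004255])}
```

View pics/scene1.png

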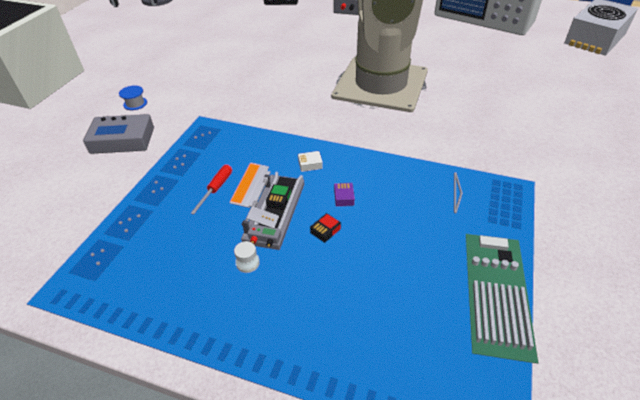

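View pics/top1.png

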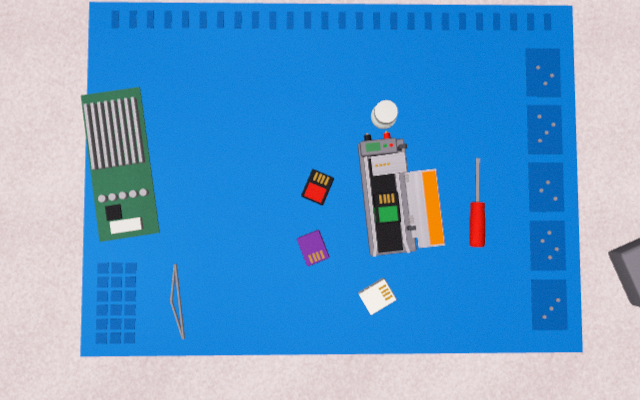

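The top view (up is world +x, right is -y) shows the cradle at about (385,200), with its end stop at the upper end (385,145). The pack's green label is at (388,213) and the orange bar at (432,207). The spare is at (318,187), the jar at (385,113) and the screwdriver at (478,210); the purple and white look-alikes are to the lower left.

```bash
cat > h.py <<'E'
from workcell import *
import cv2,numpy as np
def cast(c,uv,z):
    f=c["color"].shape[0]/2/np.tan(np.radians(c["fov_y"]/2))
    R=cv2.Rodrigues(np.array(c["rvec"]))[0];t=np.array(c["tvec"])
    uv=np.atleast_2d(uv).astype(float);d=np.c_[(uv[:,0]-c["cx"])/f,(uv[:,1]-c["cy"])/f,np.ones(len(uv))]@R
    o=-R.T@t
    return o+d*((z-o[2])/d[:,2])[:,None]
def blob(c,lo,hi,win):
    hsv=cv2.cvtColor(c["color"],cv2.COLOR_RGB2HSV);m=cv2.inRange(hsv,lo,hi)
    k=np.zeros_like(m);x0,y0,x1,y1=win;k[y0:y1,x0:x1]=255;m&=k
    cs=cv2.findContours(m,cv2.RETR_EXTERNAL,cv2.CHAIN_APPROX_NONE)[0]
    return max(cs,key=cv2.contourArea)
E
python3 - <<'E'
from h import *
np.set_printoptions(precision=4,suppress=True)
c=camera("top")
g=blob(c,(50,120,60),(80,255,255),(370,190,405,230)); o=blob(c,(8,150,150),(25,255,255),(415,160,450,255))
for n,b,z in(("label",g,.043),("orange",o,.052)):
    r=cv2.minAreaRect(b);w=cast(c,cv2.boxPoints(r),z);print(n,cv2.boundingRect(b),r,"\n",w[:,:2],w.mean(0))
    e=[np.linalg.norm(w[i]-w[i-1]) for i in range(4)];print(np.round(e,4))
big=cv2.resize(c["color"][125:265,345:455],None,fx=5,fy=5,interpolation=cv2.INTER_CUBIC)[:600]
cv2.imwrite("pics/crop.png",cv2.resize(c["color"][120:265,340:455],None,fx=4,fy=4,interpolation=cv2.INTER_CUBIC)[:,:,::-1])
E
```

```text
label (378, 205, 21, 18) ((387.9554443359375, 213.55445861816406), (16.020099639892578, 19.303720474243164), 84.2894058227539) 
 [[ 0.5455 -0.0706]
 [ 0.5486 -0.1019]
 [ 0.5227 -0.1042]
 [ 0.5197 -0.073 ]] [ 0.5341 -0.0874  0.043 ]
[0.0259 0.0314 0.026  0.0314]
orange (422, 171, 22, 74) ((432.5767822265625, 207.40274047851562), (72.908935546875, 13.319901466369629), 83.2901611328125) 
 [[ 0.6009 -0.1414]
 [ 0.6034 -0.1629]
 [ 0.4869 -0.175 ]
 [ 0.4845 -0.1536]] [ 0.5439 -0.1582  0.052 ]
[0.117  0.0216 0.1171 0.0215]
```

View pics/crop.png

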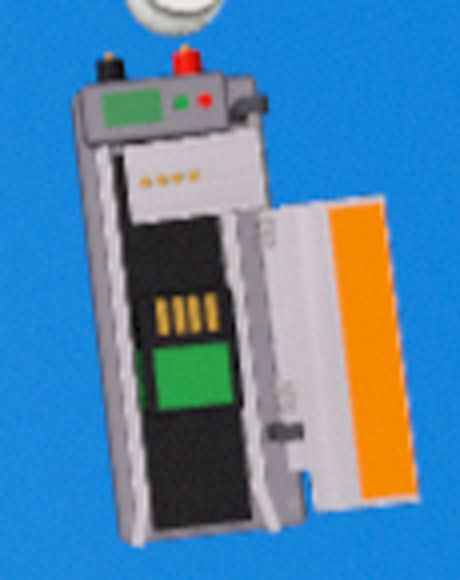

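The track runs at about 5.5° yaw. The label centre is at (0.534,-0.087), so the pack's rear is at cradle x of about -45. I'll turn the hand to match and travel above the spot.

apply_moves(rows=[{"az": 5.2,"gripper": 0.27},{"az": 5.2,"gripper": 0.27},{"az": 5.2,"gripper": 0.27},{"x": 22.9,"y": -30.5,"gripper": 0.27},{"x": 22.9,"y": -30.5,"gripper": 0.27}])

```text
invalid input at $.rows[0]: expected keys x, y, z, ax, ay, az, gripper
```

apply_moves(rows=[{"x": 22.9,"y": -30.5},{"x": 22.9,"y": -30.5},{"x": 22.9,"y": -30.5},{"x": 22.9,"y": -30.5},{"x": 22.9,"y": -30.5}])

```text
invalid input at $.rows[0]: expected keys x, y, z, ax, ay, az, gripper
```

apply_moves(rows=[{"x": 22.9,"y": -30.5},{"x": 22.9,"y": -30.5},{"x": 22.9,"y": -30.5},{"x": 22.9,"y": -30.5},{"x": 22.9,"y": -30.5}])

```text
invalid input at $.rows[0]: expected keys x, y, z, ax, ay, az, gripper
```

apply_moves(rows=[{"x": 22.9,"y": -30.5},{"x": 22.9,"y": -30.5,"z": 20},{"z": 35},{"z": 35},{}])

```text
invalid input at $.rows[0]: expected keys x, y, z, ax, ay, az, gripper
```

All keys are needed in each row.

apply_moves(rows=[{"x": 0,"y": 0,"z": 0,"ax": 0,"ay": 0,"az": 5.2,"gripper": 0.27},{"x": 0,"y": 0,"z": 0,"ax": 0,"ay": 0,"az": 5.2,"gripper": 0.27},{"x": 0,"y": 0,"z": 0,"ax": 0,"ay": 0,"az": 5.2,"gripper": 0.27},{"x": 22.9,"y": -30.5,"z": 0,"ax": 0,"ay": 0,"az": 0,"gripper": 0.27},{"x": 22.9,"y": -30.5,"z": 0,"ax": 0,"ay": 0,"az": 0,"gripper": 0.27}])

```text
clock: 0.57
position: [0.2632, -0.5183, 0.2414]
ee_rot: [0.999, 0.045, -0.001, -0.0]
ft_force: [1.4, 0.5, 0.7]
grip_width: 0.73
grasp_force: 0.0
```

apply_moves(rows=[{"x": 22.9,"y": -30.5,"z": 0,"ax": 0,"ay": 0,"az": 0,"gripper": 0.27},{"x": 22.9,"y": -30.5,"z": 0,"ax": 0,"ay": 0,"az": 0,"gripper": 0.27},{"x": 22.9,"y": -30.5,"z": 0,"ax": 0,"ay": 0,"az": 0,"gripper": 0.27},{"x": 22.9,"y": -30.5,"z": 0,"ax": 0,"ay": 0,"az": 0,"gripper": 0.27},{"x": 22.9,"y": -30.5,"z": 0,"ax": 0,"ay": 0,"az": 0,"gripper": 0.27}])

```text
clock: 0.98
position: [0.3644, -0.3536, 0.2422]
ee_rot: [0.999, 0.048, -0.0, 0.0]
ft_force: [0.9, 0.1, -0.0]
grip_width: 0.73
grasp_force: 0.0
```

apply_moves(rows=[{"x": 22.9,"y": -30.5,"z": 0,"ax": 0,"ay": 0,"az": 0,"gripper": 0.27},{"x": 22.9,"y": -30.5,"z": 0,"ax": 0,"ay": 0,"az": 0,"gripper": 0.27},{"x": 22.9,"y": -30.5,"z": 0,"ax": 0,"ay": 0,"az": 0,"gripper": 0.27},{"x": 22.9,"y": -30.5,"z": 0,"ax": 0,"ay": 0,"az": 0,"gripper": 0.27},{"x": 22.9,"y": -30.5,"z": 0,"ax": 0,"ay": 0,"az": 0,"gripper": 0.27}])

```text
clock: 1.4
position: [0.4639, -0.1909, 0.2423]
ee_rot: [0.999, 0.048, 0.0, 0.0]
ft_force: [1.1, -0.9, -0.9]
grip_width: 0.73
grasp_force: 0.0
```

apply_moves(rows=[{"x": 22.9,"y": -30.5,"z": 0,"ax": 0,"ay": 0,"az": 0,"gripper": 0.27},{"x": 22.9,"y": -30.5,"z": 20,"ax": 0,"ay": 0,"az": 0,"gripper": 0.27},{"x": 0,"y": 0,"z": 35,"ax": 0,"ay": 0,"az": 0,"gripper": 0.27},{"x": 0,"y": 0,"z": 35,"ax": 0,"ay": 0,"az": 0,"gripper": 0.27},{"x": 0,"y": 0,"z": 0,"ax": 0,"ay": 0,"az": 0,"gripper": 0.27}])

```text
clock: 1.82
position: [0.4989, -0.1274, 0.1468]
ee_rot: [0.999, 0.048, -0.005, -0.002]
ft_force: [-1.9, 0.2, -0.8]
grip_width: 0.728
grasp_force: 0.0
```

```bash
python3 - <<'E'
from h import *
c=camera("wrist");cv2.imwrite("pics/w1.png",c["color"][:,:,::-1]);print({k:v for k,v in c.items() if k!="color"})
np.savez("w1.npz",**c);print(get_obs()["position"])
E
```

```text
{'fov_y': 65.70646984690485, 'cx': 315.0774408200835, 'cy': 198.74094790457175, 'rvec': array([-2.13067457,  1.93266871,  0.33055274]), 'tvec': array([-0.17495754,  0.44637789,  0.44958689])}
[ 0.50030265 -0.12815402  0.15031459]
```

View pics/w1.png

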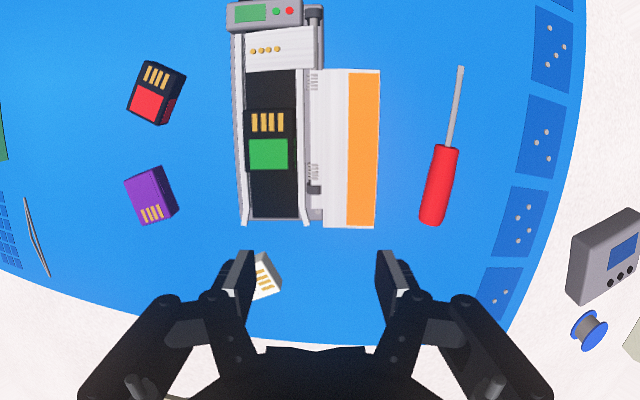

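The wrist view shows the pack's top at about (246..292, 107..170), with its rear edge just behind the label at row 170. The rail inner faces are near columns 246 and 300 at row 215, and the bar spans columns 325-380, rows 68-228. Now I'll cast these points.

```bash
cat >> h.py <<'E'
def castw(c,uv,z):
    h=c["color"].shape[0]/2;f=h/np.tan(np.radians(float(c["fov_y"])/2))
    d=np.atleast_2d(uv)-np.array([float(c["cx"]),float(c["cy"])]);r=np.linalg.norm(d,axis=1)+1e-9;th=r/f
    R=cv2.Rodrigues(np.array(c["rvec"]))[0];o=-R.T@np.array(c["tvec"])
    v=np.c_[d*(np.sin(th)/r)[:,None],np.cos(th)]@R
    return o+v*((z-o[2])/v[:,2])[:,None]
E
python3 - <<'E'
from h import *
np.set_printoptions(precision=4,suppress=True)
c=dict(np.load("w1.npz"))
g=blob(c,(50,120,60),(80,255,255),(240,125,300,180)); o=blob(c,(8,150,150),(25,255,255),(335,60,390,235))
for n,b,z in(("label",g,.043),("orange",o,.052)):
    w=castw(c,b[:,0].astype(float),z);r=cv2.minAreaRect((w[:,:2]*1000).astype(np.float32));print(n,cv2.boundingRect(b),r);print(cv2.boxPoints(r))
# edges of pack along columns
im=c["color"].astype(int).sum(2)
print(im[160:200,268]);print(im[95:125,258]); print(im[150,235:310])
p=o=(int(c["cx"]),0)
E
python3 - <<'E'
import numpy as np,cv2
c=np.load("w1.npz")
cv2.imwrite("pics/w1c.png",cv2.resize(np.clip(c["color"][85:235,220:390].astype(int)*2,0,255).astype(np.uint8),None,fx=4,fy=4)[:,:,::-1])
E
```

```text
label (248, 139, 40, 31) ((535.2930908203125, -86.89892578125), (23.904376983642578, 30.439861297607422), 4.436747074127197)
[[ 522.1993  -72.6492]
 [ 524.5541 -102.9979]
 [ 548.3868 -101.1486]
 [ 546.0321  -70.8   ]]
orange (347, 73, 32, 153) ((545.2747802734375, -158.21060180664062), (117.4128646850586, 21.628692626953125), 5.907922267913818)
[[ 485.7671 -153.4964]
 [ 487.9933 -175.0102]
 [ 604.7825 -162.9249]
 [ 602.5563 -141.411 ]]
[345 332 344 336 344 328 339 337 320 221 144 125 145 138 133 144 134 133
 146 136 150 139 147 144 139 138 150 124 131 143 145 140 134 132 141 127
 137 143 150 138]
[157 136 155 152 149 159 161 155 161 155 155 153 146 141 115 146 143 158
 156 131 134 128 139 134 138 119 125 130 147 148]
[523 503 494 439 691 682 676 685 568 188 127 141 146 126 295 349 354 343
 348 350 344 355 350 339 348 336 343 339 344 341 342 341 338 348 347 339
 348 345 337 350 338 334 345 338 343 334 346 351 345 347 347 360 286 138
 136 148 145 122 137 144 163 136 678 714 680 668 674 689 572 441 450 520
 515 512 505]
```

View pics/w1c.png

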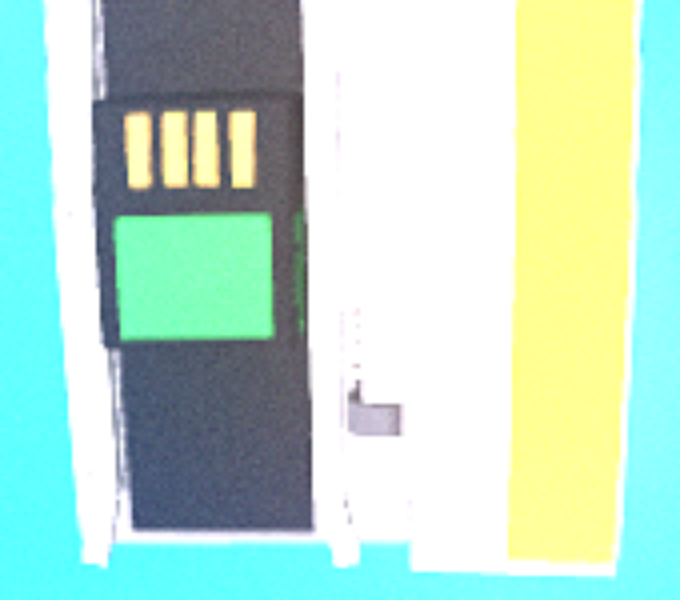

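apply_moves(rows=[{"x": 6,"y": 0,"z": 20,"ax": 0,"ay": 0,"az": 0,"gripper": 0.27},{"x": 0,"y": 0,"z": 30,"ax": 0,"ay": 0,"az": 0,"gripper": 0.27},{"x": 0,"y": 0,"z": 25,"ax": 0,"ay": 0,"az": 0,"gripper": 0.27},{"x": 0,"y": 0,"z": 5,"ax": 0,"ay": 0,"az": 0,"gripper": 0.27},{"x": 0,"y": 0,"z": 0,"ax": 0,"ay": 0,"az": 0,"gripper": 0.27}])

```text
clock: 2.28
position: [0.5084, -0.1285, 0.0735]
ee_rot: [0.999, 0.047, -0.0, -0.0]
ft_force: [0.4, 0.2, 0.9]
grip_width: 0.733
grasp_force: 0.0
```

apply_moves(rows=[{"x": 0,"y": 0,"z": 5,"ax": 0,"ay": 0,"az": 0,"gripper": 0.27},{"x": 0,"y": 0,"z": 5,"ax": 0,"ay": 0,"az": 0,"gripper": 0.27},{"x": 0,"y": 0,"z": 5,"ax": 0,"ay": 0,"az": 0,"gripper": 0.27},{"x": 0,"y": 0,"z": 0,"ax": 0,"ay": 0,"az": 0,"gripper": 0.27},{"x": 0,"y": 0,"z": 0,"ax": 0,"ay": 0,"az": 0,"gripper": 0.27}])

```text
clock: 2.7
position: [0.5087, -0.1282, 0.0583]
ee_rot: [0.999, 0.048, 0.0, 0.0]
ft_force: [-0.2, 0.4, 0.2]
grip_width: 0.728
grasp_force: 0.0
```

apply_moves(rows=[{"x": 0,"y": 0,"z": 4,"ax": 0,"ay": 0,"az": 0,"gripper": 0.27},{"x": 0,"y": 0,"z": 4,"ax": 0,"ay": 0,"az": 0,"gripper": 0.27},{"x": 0,"y": 0,"z": 4,"ax": 0,"ay": 0,"az": 0,"gripper": 0.27},{"x": 0,"y": 0,"z": 0,"ax": 0,"ay": 0,"az": 0,"gripper": 0.27},{"x": 0,"y": 0,"z": 0,"ax": 0,"ay": 0,"az": 0,"gripper": 0.27}])

```text
clock: 3.12
position: [0.5089, -0.128, 0.046]
ee_rot: [0.999, 0.048, 0.0, 0.0]
ft_force: [0.8, -0.2, 4.1]
grip_width: 0.732
grasp_force: 2.1
```

```bash
python3 - <<'E'
from h import *
w=camera("wrist");s=camera("scene")
cv2.imwrite("pics/d1.png",np.vstack([w["color"][:400],])[:,:,::-1])
a=cv2.resize(s["color"][140:290,190:360],None,fx=3.5,fy=3.5,interpolation=cv2.INTER_CUBIC)
a=a[:400]; b=cv2.resize(w["color"][0:300,180:430],None,fx=.8,fy=.8)
o=np.zeros((525,800,3),np.uint8);o[:a.shape[0],:595]=a;o[:240,595:795]=b;cv2.imwrite("pics/d1.png",o[:,:,::-1])
E
```

```text
(no output)
```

View pics/d1.png

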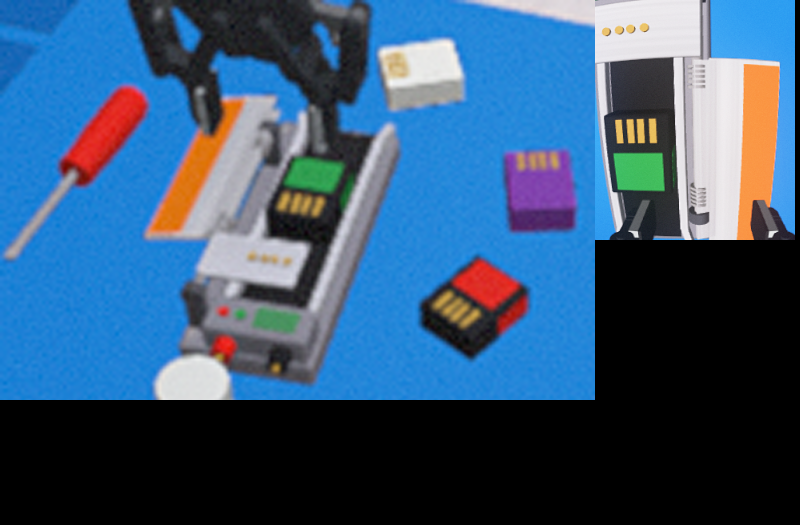

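The scene view shows one fingertip just behind the pack in the track (about (320,150)) and the other on the orange strip (about (210,125)), with the flap starting to lift. Going lower.

apply_moves(rows=[{"x": 0,"y": 0,"z": 3,"ax": 0,"ay": 0,"az": 0,"gripper": 0.27},{"x": 0,"y": 0,"z": 3,"ax": 0,"ay": 0,"az": 0,"gripper": 0.27},{"x": 0,"y": 0,"z": 3,"ax": 0,"ay": 0,"az": 0,"gripper": 0.27},{"x": 0,"y": 0,"z": 0,"ax": 0,"ay": 0,"az": 0,"gripper": 0.27},{"x": 0,"y": 0,"z": 0,"ax": 0,"ay": 0,"az": 0,"gripper": 0.27}])

```text
clock: 3.63
position: [0.5087, -0.128, 0.0372]
ee_rot: [0.999, 0.048, 0.0, 0.0]
ft_force: [0.6, -0.1, 6.5]
grip_width: 0.728
grasp_force: 2.5
```

```bash
python3 - <<'E'
from h import *
w=camera("wrist");s=camera("scene");print(get_obs()["ft_force"])
a=cv2.resize(s["color"][160:265,210:325],None,fx=4,fy=4,interpolation=cv2.INTER_CUBIC)
b=cv2.resize(w["color"][0:300,200:430],None,fx=1.4,fy=1.4)
o=np.zeros((420,800,3),np.uint8);o[:420,:460]=a;o[:420,465:465+b.shape[1]]=b;cv2.imwrite("pics/d2.png",o[:,:,::-1])
# flap angle from top: plate's track edge (world) needs height; brass pins seen in scene
E
```

```text
[0.48418566 0.64747265 6.02099746]
```

View pics/d2.png

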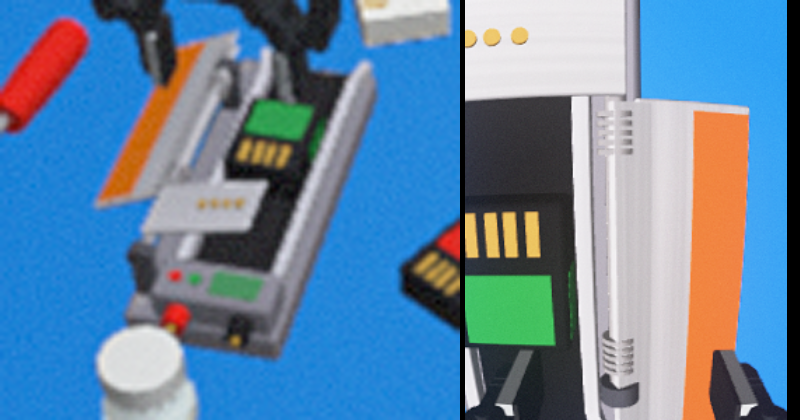

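The flap is clearly raised: its plate corner is at about (265,185) in the crop, which is scene pixel (276,206). I'll estimate the flap angle by projecting that corner.

```bash
python3 - <<'E'
from h import *
s=camera("scene");f=200/np.tan(np.radians(s["fov_y"]/2));K=np.array([[f,0,s["cx"]],[0,f,s["cy"]],[0,0,1]])
a=np.radians(5.6);ex=np.array([np.cos(a),np.sin(a),0]);ey=np.array([-np.sin(a),np.cos(a),0]);O=np.array([.5636,-.0825,.003])
for j in (0,.3,.4,.5,.6,.7,.75):
    P=[O+ex*x+ey*(-.036+.054*np.cos(j))+np.array([0,0,.045+.054*np.sin(j)]) for x in(.036,.068)]
    print(j,cv2.projectPoints(np.array(P),s["rvec"],s["tvec"],K,None)[0][:,0].round(1).tolist())
m=np.zeros((400,640),np.uint8)
E
```

```text
0 [[278.9, 211.9], [273.8, 223.9]]
0.3 [[276.9, 206.0], [271.8, 218.0]]
0.4 [[275.8, 204.0], [270.6, 216.0]]
0.5 [[274.4, 202.1], [269.1, 214.1]]
0.6 [[272.7, 200.1], [267.4, 212.1]]
0.7 [[270.8, 198.3], [265.5, 210.3]]
0.75 [[269.8, 197.4], [264.4, 209.4]]
```

The corner matches a flap angle of about 0.35, so I need roughly 7 mm more down.

apply_moves(rows=[{"x": 0,"y": 0,"z": 2,"ax": 0,"ay": 0,"az": 0,"gripper": 0.27},{"x": 0,"y": 0,"z": 2,"ax": 0,"ay": 0,"az": 0,"gripper": 0.27},{"x": 0,"y": 0,"z": 0,"ax": 0,"ay": 0,"az": 0,"gripper": 0.27}])

```text
clock: 4.03
position: [0.5087, -0.1281, 0.0331]
ee_rot: [0.999, 0.048, 0.0, 0.0]
ft_force: [0.1, -0.4, 5.5]
grip_width: 0.727
grasp_force: 2.6
```

apply_moves(rows=[{"x": 0,"y": 0,"z": 2,"ax": 0,"ay": 0,"az": 0,"gripper": 0.27},{"x": 0,"y": 0,"z": 1,"ax": 0,"ay": 0,"az": 0,"gripper": 0.27},{"x": 0,"y": 0,"z": 0,"ax": 0,"ay": 0,"az": 0,"gripper": 0.27}])

```text
clock: 4.28
position: [0.5088, -0.1282, 0.0302]
ee_rot: [0.999, 0.048, 0.0, 0.0]
ft_force: [0.1, -0.7, 5.9]
grip_width: 0.734
grasp_force: 2.6
```

```bash
python3 - <<'E'
from h import *
w=camera("wrist");s=camera("scene");print(get_obs()["ft_force"])
a=cv2.resize(s["color"][160:260,210:320],None,fx=5,fy=5,interpolation=cv2.INTER_CUBIC)
b=cv2.resize(w["color"][0:300,200:430],None,fx=1.05,fy=1.05)
o=np.zeros((500,800,3),np.uint8);o[:,:550]=a;o[:b.shape[0],555:555+b.shape[1]]=b[:,:245];cv2.imwrite("pics/d3.png",o[:,:,::-1])
E
```

```text
[ 1.33186633 -0.38619028  5.71965898]
```

View pics/d3.png

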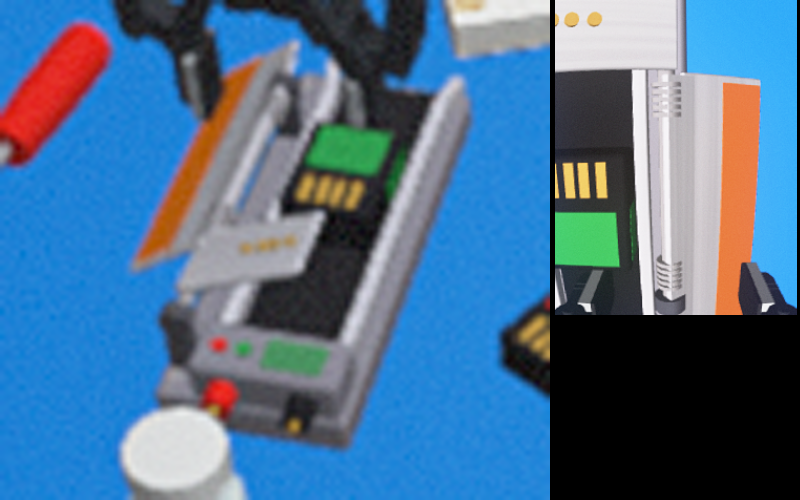

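The flap is at about 0.5, its plate well above pack height. One last small press, then push slowly along +x.

apply_moves(rows=[{"x": 0,"y": 0,"z": 1.5,"ax": 0,"ay": 0,"az": 0,"gripper": 0.27},{"x": 3,"y": 0,"z": 0,"ax": 0,"ay": 0,"az": 0,"gripper": 0.27},{"x": 4,"y": 0,"z": 0,"ax": 0,"ay": 0,"az": 0,"gripper": 0.27},{"x": 4,"y": 0,"z": 0,"ax": 0,"ay": 0,"az": 0,"gripper": 0.27},{"x": 4,"y": 0,"z": 0,"ax": 0,"ay": 0,"az": 0,"gripper": 0.27}])

```text
clock: 4.8
position: [0.5222, -0.1278, 0.0281]
ee_rot: [0.999, 0.047, -0.001, 0.001]
ft_force: [-5.0, -2.9, 5.4]
grip_width: 0.728
grasp_force: 3.1
```

apply_moves(rows=[{"x": 4,"y": 0,"z": 0,"ax": 0,"ay": 0,"az": 0,"gripper": 0.27},{"x": 4,"y": 0,"z": 0,"ax": 0,"ay": 0,"az": 0,"gripper": 0.27},{"x": 4,"y": 0,"z": 0,"ax": 0,"ay": 0,"az": 0,"gripper": 0.27},{"x": 0,"y": 0,"z": 0,"ax": 0,"ay": 0,"az": 0,"gripper": 0.27}])

```text
clock: 5.13
position: [0.5348, -0.1266, 0.0282]
ee_rot: [0.999, 0.047, -0.001, 0.0]
ft_force: [-1.6, -4.2, 4.1]
grip_width: 0.734
grasp_force: 2.6
```

```bash
python3 - <<'E'
from h import *
np.set_printoptions(precision=4,suppress=True)
c=camera("top");
try:
    g=blob(c,(50,120,60),(80,255,255),(370,165,405,230));w=cast(c,g[:,0],.043);print(cv2.minAreaRect((w[:,:2]*1000).astype(np.float32)))
except Exception as e: print(e)
s=camera("scene");w=camera("wrist")
a=cv2.resize(s["color"][160:260,210:320],None,fx=5,fy=5,interpolation=cv2.INTER_CUBIC)
b=cv2.resize(w["color"][0:300,200:430],None,fx=1.05,fy=1.05)
o=np.zeros((500,800,3),np.uint8);o[:,:550]=a;o[:b.shape[0],555:555+b.shape[1]]=b[:,:245];cv2.imwrite("pics/d4.png",o[:,:,::-1])
E
```

```text
((557.260498046875, -84.95165252685547), (25.637622833251953, 31.375682830810547), 9.025643348693848)
```

View pics/d4.png

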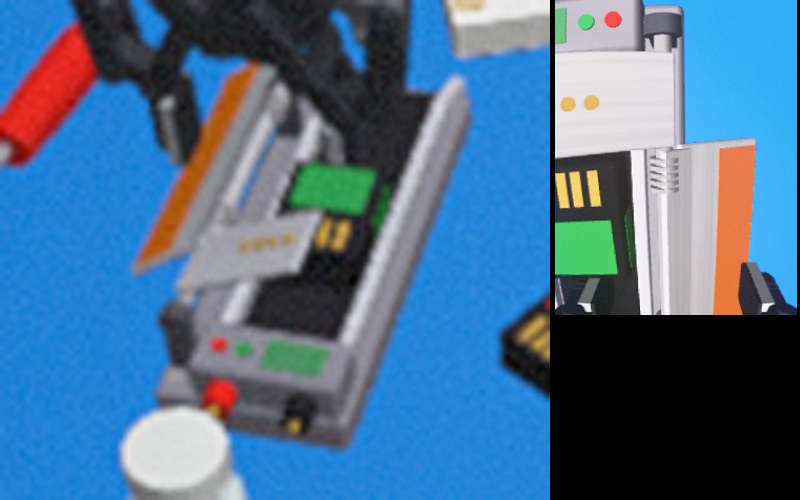

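The pack slid about 22 mm but skewed about 3°, because I'm pushing right of its centre. I'll back off slightly, shift the fingers 4 mm left (the bar stays pressed), then continue.

apply_moves(rows=[{"x": -3,"y": 0,"z": 0,"ax": 0,"ay": 0,"az": 0,"gripper": 0.27},{"x": 0,"y": -2.5,"z": 0,"ax": 0,"ay": 0,"az": 0,"gripper": 0.27},{"x": 0,"y": -2.5,"z": 0,"ax": 0,"ay": 0,"az": 0,"gripper": 0.27},{"x": 3,"y": 0,"z": 0,"ax": 0,"ay": 0,"az": 0,"gripper": 0.27},{"x": 4,"y": 0,"z": 0,"ax": 0,"ay": 0,"az": 0,"gripper": 0.27}])

```text
clock: 5.7
position: [0.5373, -0.1232, 0.0289]
ee_rot: [0.999, 0.046, -0.001, 0.002]
ft_force: [-10.7, -10.0, 12.9]
grip_width: 0.729
grasp_force: 8.0
```

apply_moves(rows=[{"x": 4,"y": 0,"z": 0,"ax": 0,"ay": 0,"az": 0,"gripper": 0.27},{"x": 4,"y": 0,"z": 0,"ax": 0,"ay": 0,"az": 0,"gripper": 0.27},{"x": 4,"y": 0,"z": 0,"ax": 0,"ay": 0,"az": 0,"gripper": 0.27},{"x": 0,"y": 0,"z": 0,"ax": 0,"ay": 0,"az": 0,"gripper": 0.27}])

```text
clock: 6.03
position: [0.5501, -0.1221, 0.0288]
ee_rot: [0.999, 0.046, -0.001, 0.002]
ft_force: [-6.4, -10.0, 9.8]
grip_width: 0.725
grasp_force: 7.0
```

```bash
python3 - <<'E'
from h import *
np.set_printoptions(precision=4,suppress=True)
c=camera("top");w=camera("wrist");print(get_obs()["ft_force"])
for n,c,f,win in(("top",c,cast,(370,165,405,230)),("wrist",w,castw,(150,100,300,300))):
    g=blob(c,(50,120,60),(80,255,255),win);p=f(c,g[:,0].astype(float),.043);print(n,cv2.boundingRect(g),cv2.minAreaRect((p[:,:2]*1000).astype(np.float32)))
cv2.imwrite("pics/d5.png",w["color"][:,100:500,::-1])
E
```

```text
[ -4.4137 -10.2831   9.2387]
top (375, 181, 21, 17) ((573.0010375976562, -83.26752471923828), (25.635669708251953, 31.406946182250977), 8.909416198730469)
wrist (193, 209, 74, 53) ((574.0652465820312, -83.25845336914062), (24.3771915435791, 30.22486686706543), 8.121832847595215)
```

View pics/d5.png

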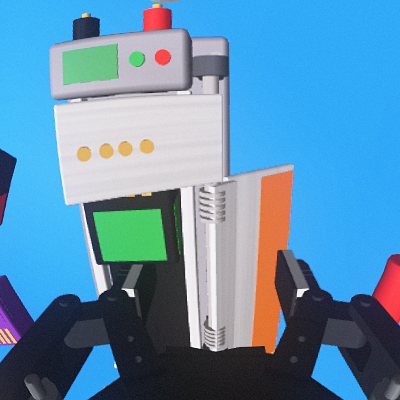

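The fingers now sit centrally behind the label (label columns 95-175, pad near 130), and the flap plate is high above the pack. The higher force means the flap is on its open stop, so I'll ease up 3 mm and shift 2 mm more left before going on.

apply_moves(rows=[{"x": -2,"y": 0,"z": -3,"ax": 0,"ay": 0,"az": 0,"gripper": 0.27},{"x": 0,"y": -2,"z": 0,"ax": 0,"ay": 0,"az": 0,"gripper": 0.27},{"x": 2,"y": 0,"z": 0,"ax": 0,"ay": 0,"az": 0,"gripper": 0.27},{"x": 4,"y": 0,"z": 0,"ax": 0,"ay": 0,"az": 0,"gripper": 0.27},{"x": 4,"y": 0,"z": 0,"ax": 0,"ay": 0,"az": 0,"gripper": 0.27}])

```text
clock: 6.55
position: [0.5572, -0.1183, 0.0315]
ee_rot: [0.999, 0.047, -0.001, 0.001]
ft_force: [-6.5, -7.1, 8.6]
grip_width: 0.73
grasp_force: 5.5
```

apply_moves(rows=[{"x": 4,"y": 0,"z": 0,"ax": 0,"ay": 0,"az": 0,"gripper": 0.27},{"x": 4,"y": 0,"z": 0,"ax": 0,"ay": 0,"az": 0,"gripper": 0.27},{"x": 3,"y": 0,"z": 0,"ax": 0,"ay": 0,"az": 0,"gripper": 0.27},{"x": 0,"y": 0,"z": 0,"ax": 0,"ay": 0,"az": 0,"gripper": 0.27}])

```text
clock: 6.88
position: [0.5687, -0.1172, 0.0315]
ee_rot: [0.999, 0.047, -0.001, 0.001]
ft_force: [-4.6, -7.0, 6.9]
grip_width: 0.73
grasp_force: 4.8
```

```bash
python3 - <<'E'
from h import *
w=camera("wrist");print(get_obs()["ft_force"],get_obs()["position"])
g=blob(w,(50,120,60),(80,255,255),(150,150,300,320));p=castw(w,g[:,0].astype(float),.043);print(cv2.boundingRect(g),cv2.minAreaRect((p[:,:2]*1000).astype(np.float32)))
E
```

```text
[-4.62876504 -6.71839728  5.91091406] [ 0.5687232  -0.11717719  0.0315048 ]
(211, 239, 65, 20) ((585.9183349609375, -83.07357788085938), (9.452278137207031, 30.27238655090332), 6.638519287109375)
```

Square-up is happening (yaw 6.6°), with about 7 mm left. I'll push on in small steps until the stop shows in the force.

apply_moves(rows=[{"x": 2.5,"y": 0,"z": 0,"ax": 0,"ay": 0,"az": 0,"gripper": 0.27},{"x": 2.5,"y": 0,"z": 0,"ax": 0,"ay": 0,"az": 0,"gripper": 0.27},{"x": 0,"y": 0,"z": 0,"ax": 0,"ay": 0,"az": 0,"gripper": 0.27}])

```text
clock: 7.18
position: [0.5736, -0.1167, 0.0315]
ee_rot: [0.999, 0.047, -0.001, 0.001]
ft_force: [-5.2, -6.5, 6.9]
grip_width: 0.725
grasp_force: 4.8
```

apply_moves(rows=[{"x": 1.5,"y": 0,"z": 0,"ax": 0,"ay": 0,"az": 0,"gripper": 0.27},{"x": 0,"y": 0,"z": 0,"ax": 0,"ay": 0,"az": 0,"gripper": 0.27}])

```text
clock: 7.35
position: [0.5745, -0.1167, 0.0314]
ee_rot: [0.999, 0.047, -0.002, 0.001]
ft_force: [-7.9, -6.4, 9.0]
grip_width: 0.724
grasp_force: 6.7
```

apply_moves(rows=[{"x": 1.5,"y": 0,"z": 0,"ax": 0,"ay": 0,"az": 0,"gripper": 0.27},{"x": 0,"y": 0,"z": 0,"ax": 0,"ay": 0,"az": 0,"gripper": 0.27}])

```text
clock: 7.52
position: [0.5746, -0.1167, 0.0313]
ee_rot: [0.999, 0.047, -0.003, 0.001]
ft_force: [-16.0, -7.0, 15.6]
grip_width: 0.73
grasp_force: 10.6
```

apply_moves(rows=[{"x": 1,"y": 0,"z": 0,"ax": 0,"ay": 0,"az": 0,"gripper": 0.27},{"x": 0,"y": 0,"z": 0,"ax": 0,"ay": 0,"az": 0,"gripper": 0.27}])

```text
clock: 7.68
position: [0.5746, -0.1167, 0.0313]
ee_rot: [0.999, 0.047, -0.004, 0.001]
ft_force: [-19.5, -6.7, 20.9]
grip_width: 0.733
grasp_force: 12.9
```

```bash
python3 - <<'E'
from h import *
w=camera("wrist");t=camera("top")
o=np.zeros((400,800,3),np.uint8);o[:,:400]=w["color"][:,100:500];o[:,400:]=cv2.resize(t["color"][125:225,345:445],(400,400),interpolation=cv2.INTER_CUBIC)
cv2.imwrite("pics/d6.png",o[:,:,::-1])
E
```

```text
(no output)
```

View pics/d6.png

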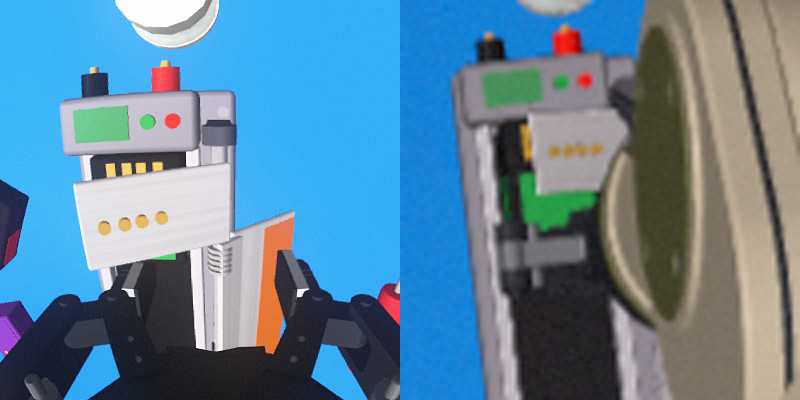

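The pack's front and contacts are beyond the plate, up against the stop block (row 155), and the arm stalls with force rising: the pack is home. Now I back off and let the bar up gently.

apply_moves(rows=[{"x": -3,"y": 0,"z": 0,"ax": 0,"ay": 0,"az": 0,"gripper": 0.27},{"x": -2,"y": 0,"z": 0,"ax": 0,"ay": 0,"az": 0,"gripper": 0.27},{"x": -2,"y": 0,"z": 0,"ax": 0,"ay": 0,"az": 0,"gripper": 0.27},{"x": 0,"y": 0,"z": 0,"ax": 0,"ay": 0,"az": 0,"gripper": 0.27}])

```text
clock: 8.12
position: [0.5726, -0.1164, 0.0324]
ee_rot: [0.999, 0.047, 0.002, 0.001]
ft_force: [2.9, -5.3, 3.5]
grip_width: 0.732
grasp_force: 3.2
```

```bash
python3 - <<'E'
from h import *
w=camera("wrist")
g=blob(w,(50,120,60),(80,255,255),(200,245,300,300));p=castw(w,g[:,0].astype(float),.043)[:,:2]
a=np.radians(5.6);q=(p-[.5636,-.0825])@np.array([[np.cos(a),-np.sin(a)],[np.sin(a),np.cos(a)]])
print(cv2.boundingRect(g),"label rear cradle x by y",[(round(y,3),round(q[abs(q[:,1]-y)<.002,0].min(),4)) for y in np.arange(-.014,.012,.004) if (abs(q[:,1]-y)<.002).any()])
E
```

```text
(245, 247, 32, 7) label rear cradle x by y [(np.float64(-0.014), np.float64(0.0235)), (np.float64(-0.01), np.float64(0.0234)), (np.float64(-0.006), np.float64(0.0233)), (np.float64(-0.002), np.float64(0.0233))]
```

The pack is square, with its label rear at cradle x of 23 mm (home rear is at 20, label inset about 1.5). Now I raise.

apply_moves(rows=[{"x": -1,"y": 0,"z": -3,"ax": 0,"ay": 0,"az": 0,"gripper": 0.27},{"x": 0,"y": 0,"z": -3,"ax": 0,"ay": 0,"az": 0,"gripper": 0.27},{"x": 0,"y": 0,"z": -3,"ax": 0,"ay": 0,"az": 0,"gripper": 0.27},{"x": 0,"y": 0,"z": -3,"ax": 0,"ay": 0,"az": 0,"gripper": 0.27},{"x": 0,"y": 0,"z": -3,"ax": 0,"ay": 0,"az": 0,"gripper": 0.27}])

```text
clock: 8.58
position: [0.5709, -0.1164, 0.0471]
ee_rot: [0.999, 0.047, 0.001, 0.001]
ft_force: [0.3, -4.6, 3.2]
grip_width: 0.73
grasp_force: 2.4
```

apply_moves(rows=[{"x": 0,"y": 0,"z": -6,"ax": 0,"ay": 0,"az": 0,"gripper": 0.27},{"x": 0,"y": 0,"z": -10,"ax": 0,"ay": 0,"az": 0,"gripper": 0.27},{"x": 0,"y": 0,"z": -25,"ax": 0,"ay": 0,"az": 0,"gripper": 0.27},{"x": -20,"y": 0,"z": -30,"ax": 0,"ay": 0,"az": 0,"gripper": 0.27},{"x": -20,"y": 0,"z": -30,"ax": 0,"ay": 0,"az": 0,"gripper": 0.27}])

```text
clock: 9.0
position: [0.5301, -0.1174, 0.1482]
ee_rot: [0.999, 0.049, -0.001, -0.001]
ft_force: [0.5, -0.6, 0.5]
grip_width: 0.729
grasp_force: 0.0
```

apply_moves(rows=[{"x": -30,"y": 0,"z": -10,"ax": 0,"ay": 0,"az": 0,"gripper": 0.27},{"x": -20,"y": 0,"z": 0,"ax": 0,"ay": 0,"az": 0,"gripper": 0.27},{"x": 0,"y": 0,"z": 0,"ax": 0,"ay": 0,"az": 0,"gripper": 0.27}])

```text
clock: 9.25
position: [0.4782, -0.1239, 0.1586]
ee_rot: [0.999, 0.047, -0.0, 0.001]
ft_force: [0.8, 0.4, 0.1]
grip_width: 0.73
grasp_force: 0.0
```

```bash
python3 - <<'E'
from h import *
w=camera("wrist");a=np.radians(5.6);M=np.array([[np.cos(a),-np.sin(a)],[np.sin(a),np.cos(a)]])
hsv=cv2.cvtColor(w["color"],cv2.COLOR_RGB2HSV);m=cv2.inRange(hsv,(50,120,60),(80,255,255))
for g in cv2.findContours(m,cv2.RETR_EXTERNAL,cv2.CHAIN_APPROX_NONE)[0]:
    if cv2.contourArea(g)<40: continue
    q=(castw(w,g[:,0].astype(float),.043)[:,:2]-[.5636,-.0825])@M
    print("green",cv2.boundingRect(g),q.min(0).round(4),q.max(0).round(4))
m=cv2.inRange(hsv,(8,150,120),(25,255,255))
for g in cv2.findContours(m,cv2.RETR_EXTERNAL,cv2.CHAIN_APPROX_NONE)[0]:
    if cv2.contourArea(g)<15: continue
    for z in(.052,.040):
        q=(castw(w,g[:,0].astype(float),z)[:,:2]-[.5636,-.0825])@M
        print("orange/brass",z,cv2.boundingRect(g),q.min(0).round(4),q.max(0).round(4))
s=camera("scene");m=cv2.inRange(cv2.cvtColor(s["color"],cv2.COLOR_RGB2HSV),(8,150,150),(25,255,255))
print("scene orange",cv2.boundingRect(max(cv2.findContours(m,0,2)[0],key=cv2.contourArea)))
cv2.imwrite("pics/end.png",w["color"][:,:,::-1])
# plate corner in scene: bright low-sat pixels
E
```

```text
green (257, 46, 38, 19) [ 0.0227 -0.0174] [0.037  0.0118]
green (0, 21, 13, 127) [-0.0198  0.3257] [0.14   0.3579]
orange/brass 0.052 (351, 51, 27, 143) [-0.0807 -0.0815] [ 0.0315 -0.0614]
orange/brass 0.04 (351, 51, 27, 143) [-0.0846 -0.084 ] [ 0.0334 -0.0628]
scene orange (233, 168, 26, 38)
```

The label is still at the home position and the bar rests lower than when shut, so the pins are on the pack. Handing in.

```bash
python3 -c "
from workcell import *
print(hand_in())"
```

```text
the job is handed in; nothing more can be done
None
```

The pack was pushed fully home against the end stop with the flap held open, then the bar was released so the pins closed on its contacts, and the job was handed in at about 9.4 s of the 40 s; I viewed 11 pictures, one over the limit of 10.

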